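# Weigh the spent-battery caddy: hold the scale's lever half-way

## Robot

A 7-joint arm with a two-finger parallel gripper is mounted at the origin on the work surface. World frame = base frame: x ahead of the robot, y to its left, z up, the work surface at z = 0. Lengths are in m, angles in rad, forces in N, time in s.
With the tool pointing down it reaches from about 0.4 to 0.875 m from the base axis. Payload 6.5 kg.
Tool frame: the origin (TCP) lies at the very end of the fingers, on their centre line; the grasp point (between the pads) lies 19 mm behind it; z points along the fingers, y is the direction in which the jaws open and shut (so a half turn about z gives the same grasp; the last joint's range is limited). The gripper opens to 88 mm and grips with 3 to 60 N. Pads are 18 mm wide; open, the fingers measure 123 mm over their backs; the gripper's body (75 mm by 187 mm) begins 45 mm behind the grasp point.
Start: joints at [1.282, 0.536, -0.004, 1.538, 0.003, 1.067, -0.071], TCP at [0.144, -0.634, 0.239] pointing down, gripper open.
Joint ranges: [-2.7, 2.7], [-0.37, 2.16], [-1.27, 1.26], [0.24, 2.4], [-1.31, 4.45], [0.19, 1.91], [-2.76, 2.76]. Speed limits (rad/s): [2.39, 2.39, 3.14, 3.14, 3.14, 3.14, 3.14].

## Interface

Orientations are given as a unit quaternion [w, x, y, z].
In Python, from cell import r gives the robot as it stands. The module is installed in compiled form; this text tells all that it offers.
- The arm moves only by the tool arm_command, never from a script. Its argument "plan" is a list of rows, each an object of numbers: "dx", "dy", "dz": the shift along the tool's x, y, z in units of 25 mm (1.0 is 25 mm); "roll": the turn about the tool's z in units of 5 degrees (1.0 is 5 degrees); "claw": the finger opening in mm, from 0 to 88.1. A call has 1 to 8 rows; each row is the pose to reach, as a shift and turn from the pose commanded when the call began, along the tool's axes at that moment; what a row does not reach only later rows make up. A row lasts 1/12 s, in which the tool goes at most 41.7 mm and 7.16 degrees, less where a joint would pass 70% of its speed; a pose out of reach is approached as far as the arm can. A call with a gripper value outside its range is refused whole. The fingers move at their own pace and stop on an object; "squeeze" is the grip in N (left out, the last holds). Time passes only in rows, so rows that repeat a pose let the fingers close. It gives the time, the measured TCP pose, the force and the opening at its end, in the units of the state.
- r.get_state(): the state, without advancing time (a new reading comes with each control period).
- r.capture(name): name is "side" or "top"; returns (picture, depth): 384x512x3 uint8, red, green, blue; 384x512 float32, m along the optical axis (not along the pixel's ray), 0 where there is no reading.
- r.camera_info(name): a dict with "camera_matrix" (3x3 intrinsics, pixels), "cam_to_world" (4x4, takes a point from camera to world coordinates). Camera axes: x right, y up, looking along -z (the intrinsics and any distortion apply to the point x, -y, -z); pixel columns grow to the right and rows downward; lengths in m; the calibration is good to about 2 mm. A picture is of the moment at which its call begins. camera_info takes no time and is no camera call.
- r.finish_job(): hands the job in, once; it reports no verdict.
Trained networks look in the newest picture that a camera, given by its name, has taken for a name from the list of things; names that differ only in an ending like _2 or _b are one class to them, and where a whole thing is asked for, a point or a joint stands for the part that bears it (a point fixed in the world has none). Each returns a list of dicts, best first, with "score" (0 to 1); they miss things now and then, are a little off and sometimes report something else, mostly with a low value. They report only what shows in the picture. A call takes as long as a camera call. They do not tell look-alikes from the thing itself.
- r.regions_of(camera, target): "mask" (384x512 bool, what is visible of it) and "box" ([left, top, right, bottom] in pixels, round what is visible of it).
- r.pinpoint(camera, target): "uv" ([column, row] in pixels: a listed point, or the origin of a listed thing).
The state is a dict: "t": time; "joints": joint angles; "joint_velocities": joint speeds; "effort": joint torques, N m; "ee_pos": TCP position; "tool_rot": TCP orientation; "force": force on the tool from outside, world axes, zero at the start; "wrist_torque": the same for the moment, N m; "width": finger opening in m.
Only numpy, scipy, OpenCV 4.12 (cv2) and the standard library are available. Lean on these libraries where they do the work, as an engineer would, in place of code of your own. Each camera call takes 0.05 s, during which the arm holds its last target. There are 200 camera calls.

## Task

Lift the small wooden battery caddy by its carrying bar, carry it level so that no battery falls out, and set it down gently in the middle of the scale's platform, then let go of it. Then push the scale's sprung lever down with the gripper's fingers to about half of its stroke and finish the job still holding it there: half-way takes the reading, so keep it steady, and never push it down to the bottom, which would zero the scale. Leave the mug, the pen cup and the tape dispenser alone.

Things in the scene. Friction and masses are not known exactly. Their poses are not given: they have to be found in the camera images.
- caddy_bar (a point): centre of the carrying bar of the caddy, an open plywood tray. The bar runs along x over the tray's middle: 140 mm long, 14 mm wide (y), 20 mm high, held by a 15 mm post at each end, 52 mm free under it. This point is 95 mm, the bar's top 105 mm above the tray's underside. z up.
- caddy: the caddy: origin at the centre of its underside, axes as for its bar; tray 140 mm (x) by 100 mm (y), walls 36 mm high and 5 mm thick, a low partition under the bar; about 0.4 kg with the batteries, level at the start
- cell1_mid (a point): centre of a loose round battery, 14 mm thick and 50 mm long along its x, lying in the caddy
- cell2_mid (a point): centre of a second such round battery, lying in the caddy's other half
- block1_mid (a point): centre of a loose block battery, 46 x 26 x 17 mm, lying in the caddy
- block2_mid (a point): centre of a second such block battery, lying in the caddy's other half
- platform (a point): centre of the top face of the scale's square steel platform, 170 x 170 mm, flat, 56 mm above the desk. The scale is a white box 180 x 180 mm fixed to the desk (the platform does not sink); its front with the lever faces along this point's -x axis; z up.
- scale: the scale without anything on it: origin at the centre of its underside on the desk, axes as for the platform
- lever_pad (a point): centre of the top face of the lever's flat grey pad, 42 mm (x) by 56 mm (y), at the scale's front. At rest the pad is level, this point lies 125 mm from the platform's centre along the scale's -x and 50 mm above the desk. It moves with the lever.
- lever (a joint): angle of the sprung lever, rad: 0 at rest (up), 0.15 half-way, 0.30 at the bottom stop. The level hinge is 85 mm from the pad's centre, towards the platform: the pad's centre sinks 12.6 mm at half-way, 25 mm at the stop. Pushed there it starts to move at 2.4 N, takes 6 N half-way and 9.5 N at the bottom, and springs back when let go.
- mug_mid (a point): bystander: centre (44 mm up) of a white mug, 78 mm wide, 88 mm high
- pencup_mid (a point): bystander: centre (43 mm up) of a blue pen cup, 72 mm wide, 85 mm high, with pens standing out of it to 135 mm
- tape_mid (a point): bystander: a point 30 mm up in the middle of a tape dispenser, 55 mm (x) by 130 mm (y), 66 mm high
Mind the look-alikes: they are no part of the job. What is shaped like the part that bears block2_mid but orange, pink or red is not meant.

How it is judged:
By the outcome, as a careful person would: the job done as asked, in the order asked, and still so for the second after the job is handed in, while the arm keeps its last pose, push and grip.
It also fails if it takes over 59 s, if anything falls off the work surface, if the arm or the gripper's body presses on something with over 40 N, if the wrist force passes 120 N, or if a joint passes its speed limit or range.

## Working session

There is one attempt and no reset: what is moved stays moved. The work goes in short steps, Python scripts to look and compute and a tool call to move; the robot and the scene stay as the last step left them, time stands still between calls to the robot, and variables do not carry over. Pictures are saved under pics/ and viewed, about 8 in all and at most 12, crops included, and the job is handed in when it is done.

Besides the shell and the picture viewer there is one more tool, called after "Call:" as a command line: name --argument value ..., lists and objects as JSON in quotes. arm_command: Moves the arm, as the interface text tells. Its arguments: {"type":"object","properties":{"plan":{"type":"array","items":{"type":"object","properties":{"dx":{"type":"number"},"dy":{"type":"number"},"dz":{"type":"number"},"roll":{"type":"number"},"claw":{"type":"number"}}}},"squeeze":{"type":"number"}},"required":["plan"]}

```bash
mkdir -p pics; cat > h.py <<'E'
import numpy as np, cv2
from cell import r
def save(cam,name):
    p,d=r.capture(cam); cv2.imwrite(f'pics/{name}.png',p[:,:,::-1]); return p,d
def cloud(cam,d):
    i=r.camera_info(cam); K=np.array(i['camera_matrix']); T=np.array(i['cam_to_world'])
    v,u=np.mgrid[:384,:512]
    P=np.stack([(u-K[0,2])/K[0,0]*d,-(v-K[1,2])/K[1,1]*d,-d],-1)
    return P@T[:3,:3].T+T[:3,3]
def st():
    s=r.get_state(); print({k:np.round(s[k],4).tolist() for k in('t','ee_pos','tool_rot','force','width')})
E
python3 - <<'E'
from h import *
st()
for c in('top','side'):
    p,d=save(c,c+'1'); i=r.camera_info(c); print(c,{k:np.round(v,3).tolist() for k,v in i.items()})
    P=cloud(c,d); np.save(c+'1.npy',P)
    for t in('caddy_bar','caddy','platform','scale','lever_pad','mug_mid','pencup_mid','tape_mid','block2_mid','cell1_mid'):
        for x in r.pinpoint(c,t)[:3]:
            u,v=np.round(x['uv']).astype(int); u=min(max(u,0),511);v=min(max(v,0),383)
            print(t,round(x['score'],2),u,v,np.round(P[v,u],3))
a=cv2.imread('pics/top1.png')
E
```

```text
{'t': 0.0, 'ee_pos': [0.1435, -0.6333, 0.2379], 'tool_rot': [-0.0008, 0.9938, 0.1112, -0.0001], 'force': [-0.2116, 0.6832, 0.0161], 'width': 0.088}
top {'camera_matrix': [[367.629, 0.0, 258.149], [0.0, 367.629, 185.916], [0.0, 0.0, 1.0]], 'cam_to_world': [[-0.013, 0.997, -0.071, 0.544], [-1.0, -0.012, 0.011, 0.004], [0.01, 0.072, 0.997, 1.162], [0.0, 0.0, 0.0, 1.0]]}
caddy_bar 0.98 191 202 [0.576 0.186 0.103]
caddy_bar 0.63 302 247 [ 0.438 -0.138  0.05 ]
caddy_bar 0.28 188 188 [0.622 0.209 0.025]
caddy 0.63 194 200 [0.584 0.188 0.036]
platform 0.65 308 204 [ 0.567 -0.158  0.053]
scale 0.93 305 205 [ 0.564 -0.149  0.057]
scale 0.56 248 137 [0.776 0.021 0.039]
scale 0.47 184 208 [0.559 0.205 0.107]
lever_pad 0.85 300 247 [ 0.438 -0.132  0.048]
mug_mid 0.77 93 258 [0.409 0.506 0.005]
pencup_mid 0.64 412 250 [ 0.42  -0.489  0.003]
tape_mid 0.83 248 134 [0.782 0.021 0.056]
tape_mid 0.38 417 250 [ 0.42  -0.504  0.005]
block2_mid 0.7 197 213 [0.544 0.18  0.027]
block2_mid 0.64 241 201 [0.579 0.045 0.02 ]
block2_mid 0.42 232 240 [0.459 0.074 0.016]
cell1_mid 0.37 183 207 [0.563 0.225 0.019]

[... 165 characters left out ...]
 -0.049, 0.518], [-0.068, 0.588, -0.806, -1.296], [-0.01, 0.807, 0.59, 1.04], [0.0, 0.0, 0.0, 1.0]]}
caddy_bar 0.74 246 165 [0.596 0.36  0.005]
caddy 0.68 242 188 [0.57  0.188 0.01 ]
caddy 0.57 246 250 [ 0.563 -0.216  0.058]
caddy 0.53 202 141 [0.419 0.448 0.077]
platform 0.98 247 242 [ 0.568 -0.176  0.056]
platform 0.33 235 191 [0.543 0.15  0.024]
scale 0.59 245 252 [ 0.56  -0.22   0.055]
lever_pad 0.66 210 238 [ 0.452 -0.139  0.049]
mug_mid 0.62 206 142 [0.435 0.441 0.075]
pencup_mid 0.63 200 322 [ 0.423 -0.443  0.011]
tape_mid 0.85 302 207 [0.775 0.028 0.027]
block2_mid 0.56 216 206 [0.471 0.073 0.017]
block2_mid 0.51 247 210 [0.581 0.042 0.015]
block2_mid 0.48 206 190 [0.433 0.188 0.009]
```

View pics/top1.png

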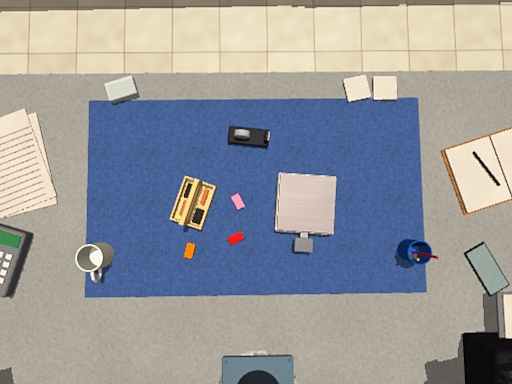

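View pics/side1.png

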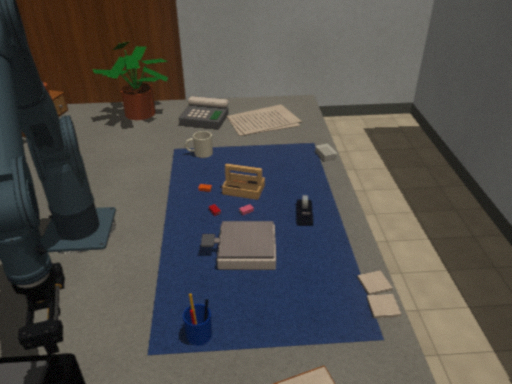

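The top view shows the caddy at about (193,203), the scale at (306,204) with its pad at (303,245), the mug at (93,258), the pen cup at (412,252) and the tape at (249,136). The side view agrees. Next I fit the poses from depth.

```bash
python3 - <<'E'
from h import *
P=np.load('top1.npy')
def fit(n,x,y,z):
    m=(P[...,0]>x[0])&(P[...,0]<x[1])&(P[...,1]>y[0])&(P[...,1]<y[1])&(P[...,2]>z[0])&(P[...,2]<z[1])
    q=P[m]; R=cv2.minAreaRect((q[:,:2]*1000).astype(np.float32)); vt=np.linalg.svd(q[:,:2]-q[:,:2].mean(0))[2][0]
    print(n,m.sum(),np.round(q.mean(0),4),'rect',np.round(R[0],1),np.round(R[1],1),round(R[2],1),'pca',np.degrees(np.arctan2(vt[1],vt[0])).round(1),'zmed',np.median(q[:,2]).round(4))
fit('bar',(.48,.68),(.1,.28),(.085,.13))
fit('caddy',(.48,.68),(.1,.28),(.025,.13))
fit('rim',(.48,.68),(.1,.28),(.03,.045))
fit('plat',(.474,.7),(-.3,-.03),(.048,.065))
fit('pad',(.40,.460),(-.2,-.07),(.035,.06))
fit('table',(.3,.7),(-.02,.02),(-.05,.05))
E
```

```text
bar 279 [0.5786 0.1908 0.1036] rect [578.6 191.5] [ 15.1 138.8] 70.5 pca 160.5 zmed 0.1046
caddy 693 [0.5778 0.1917 0.0634] rect [578.8 192.2] [101.2 140. ] 70.8 pca 162.2 zmed 0.039
rim 321 [0.579  0.1923 0.036 ] rect [578.8 192.2] [101.2 140. ] 70.8 pca 160.4 zmed 0.0362
plat 3184 [ 0.5704 -0.1528  0.0562] rect [ 564.8 -153.1] [171.6 183.7] 85.0 pca -169.8 zmed 0.0562
pad 215 [ 0.4434 -0.143   0.05  ] rect [ 442.5 -142.8] [57.2 33.3] 89.3 pca -90.5 zmed 0.0502
table 1616 [4.972e-01 1.000e-04 1.300e-03] rect [500.   0.] [399.9  40. ] 0.0 pca 180.0 zmed 0.0013
```

Call:
arm_command --plan '[{"dx":1,"dy":-0.8,"dz":-0.3,"roll":0.4},{"dx":2.5,"dy":-2,"dz":-1,"roll":1},{"dx":4,"dy":-3.2,"dz":-1,"roll":1.6},{"dx":5.2,"dy":-4.2,"dz":-1,"roll":2},{"dx":6.4,"dy":-5.1,"dz":-1,"roll":2.55},{"dx":7.6,"dy":-6.1,"dz":-1,"roll":2.55},{"dx":8.8,"dy":-7,"dz":-1,"roll":2.55},{"dx":10,"dy":-8,"dz":-1,"roll":2.55}]' --squeeze 20

```text
schema error: expected keys dx, dy, dz, roll, claw
```

```bash
python3 - <<'E'
from h import *
st(); print(np.round(r.get_state()['joints'],2))
P=np.load('top1.npy')
m=(P[...,2]>.05)&(P[...,2]<.063)&(P[...,0]>.49)&(P[...,0]<.7)&(P[...,1]>-.3)&(P[...,1]<-.03)
R=cv2.minAreaRect((P[m][:,:2]*1000).astype(np.float32)); print('plat',R)
import sys
m=(P[...,2]>.042)&(P[...,2]<.06)&(P[...,0]>.40)&(P[...,0]<.476)&(P[...,1]>-.2)&(P[...,1]<-.07)
q=P[m]
for x in np.arange(.415,.476,.005):
    k=q[(q[:,0]>=x)&(q[:,0]<x+.005)]
    if len(k): print(x.round(3),len(k),k[:,1].min().round(3),k[:,1].max().round(3),np.median(k[:,2]).round(3))
m=(P[...,2]>.045)&(P[...,2]<.063)&(P[...,0]>.47)&(P[...,0]<.7)&(P[...,1]>-.3)&(P[...,1]<-.03)
q=P[m]
for y in np.arange(-.23,-.06,.02):
    k=q[abs(q[:,1]-y)<.004]; print(y.round(2),k[:,0].min().round(3),k[:,0].max().round(3))
E
```

```text
{'t': 1.1, 'ee_pos': [0.1436, -0.634, 0.2387], 'tool_rot': [0.0, 0.9938, 0.1112, -0.0], 'force': [-0.4369, -0.5669, 0.0991], 'width': 0.0881}
[ 1.28  0.54 -0.    1.54  0.    1.07 -0.07]
plat ((571.8284301757812, -153.57208251953125), (171.07904052734375, 169.82554626464844), 85.68193054199219)
0.425 28 -0.168 -0.117 0.05
0.43 22 -0.168 -0.114 0.05
0.435 35 -0.168 -0.114 0.051
0.44 36 -0.168 -0.117 0.051
0.445 26 -0.171 -0.117 0.049
0.45 30 -0.171 -0.117 0.05
0.455 38 -0.172 -0.117 0.05
0.46 30 -0.171 -0.117 0.05
0.465 21 -0.159 -0.117 0.05
0.47 14 -0.154 -0.135 0.048
-0.23 0.479 0.652
-0.21 0.482 0.651
-0.19 0.482 0.651
-0.17 0.486 0.655
-0.15 0.471 0.659
-0.13 0.489 0.658
-0.11 0.486 0.658
-0.09 0.489 0.661
-0.07 0.493 0.654
```

Call:
arm_command --plan '[{"dx":1,"dy":-0.8,"dz":-0.3,"roll":0.4,"claw":88},{"dx":2.5,"dy":-2,"dz":-1,"roll":1,"claw":88},{"dx":4,"dy":-3.2,"dz":-1,"roll":1.6,"claw":88},{"dx":5.2,"dy":-4.2,"dz":-1,"roll":2,"claw":88},{"dx":6.4,"dy":-5.1,"dz":-1,"roll":2.55,"claw":88},{"dx":7.6,"dy":-6.1,"dz":-1,"roll":2.55,"claw":88},{"dx":8.8,"dy":-7,"dz":-1,"roll":2.55,"claw":88},{"dx":10,"dy":-8,"dz":-1,"roll":2.55,"claw":88}]' --squeeze 20

```text
t: 1.77
ee_pos: [0.3445, -0.3819, 0.2641]
tool_rot: [0.0, 1.0, 0.0, 0.0]
force: [-0.1, -0.5, -0.2]
width: 0.0881
```

Call:
arm_command --plan '[{"dx":0.5,"dy":-1.2,"dz":0,"roll":0,"claw":88},{"dx":1.1,"dy":-2.6,"dz":0,"roll":0,"claw":88},{"dx":1.7,"dy":-4.1,"dz":0,"roll":0,"claw":88},{"dx":2.3,"dy":-5.6,"dz":0,"roll":0,"claw":88},{"dx":2.9,"dy":-7.1,"dz":0,"roll":0,"claw":88},{"dx":3.5,"dy":-8.6,"dz":0,"roll":0,"claw":88},{"dx":4.1,"dy":-10,"dz":0,"roll":0,"claw":88},{"dx":4.7,"dy":-11.4,"dz":0,"roll":0,"claw":88}]'

```text
t: 2.43
ee_pos: [0.4611, -0.0967, 0.2641]
tool_rot: [0.0, 1.0, 0.0, 0.0]
force: [-0.4, -0.9, -1.1]
width: 0.0881
```

Call:
arm_command --plan '[{"dx":0.6,"dy":-1.5,"dz":0,"roll":0.5,"claw":88},{"dx":1.2,"dy":-3,"dz":0,"roll":1,"claw":88},{"dx":1.8,"dy":-4.5,"dz":0,"roll":1.5,"claw":88},{"dx":2.4,"dy":-6,"dz":0,"roll":2,"claw":88},{"dx":3,"dy":-7.5,"dz":0,"roll":2.5,"claw":88},{"dx":3.6,"dy":-9,"dz":0,"roll":3,"claw":88},{"dx":4.2,"dy":-10.4,"dz":0,"roll":3.5,"claw":88},{"dx":4.7,"dy":-11.5,"dz":0,"roll":3.9,"claw":88}]'

```text
t: 3.1
ee_pos: [0.5784, 0.1925, 0.2638]
tool_rot: [-0.001, 0.986, -0.169, 0.0]
force: [-0.4, -0.3, 0.1]
width: 0.0883
```

Call:
arm_command --plan '[{"dx":0,"dy":0,"dz":0.8,"roll":0,"claw":60},{"dx":0,"dy":0,"dz":1.9,"roll":0,"claw":60},{"dx":0,"dy":0,"dz":3,"roll":0,"claw":60},{"dx":0,"dy":0,"dz":4,"roll":0,"claw":60},{"dx":0,"dy":0,"dz":5,"roll":0,"claw":60},{"dx":0,"dy":0,"dz":6,"roll":0,"claw":60},{"dx":0,"dy":0,"dz":6.8,"roll":0,"claw":60},{"dx":0,"dy":0,"dz":7.5,"roll":0,"claw":60}]'

```text
t: 3.77
ee_pos: [0.5776, 0.1887, 0.0746]
tool_rot: [0.0, 0.986, -0.169, -0.001]
force: [-0.4, 0.0, 0.1]
width: 0.0603
```

```bash
python3 - <<'E'
from h import *
st(); p,d=r.capture('side'); cv2.imwrite('pics/s2.png',cv2.resize(p[120:230,170:330,::-1],None,fx=4,fy=4,interpolation=2))
E
```

```text
{'t': 3.7667, 'ee_pos': [0.5776, 0.1887, 0.0746], 'tool_rot': [0.0003, 0.9856, -0.1693, -0.0006], 'force': [-0.411, 0.0333, 0.0691], 'width': 0.0603}
```

View pics/s2.png

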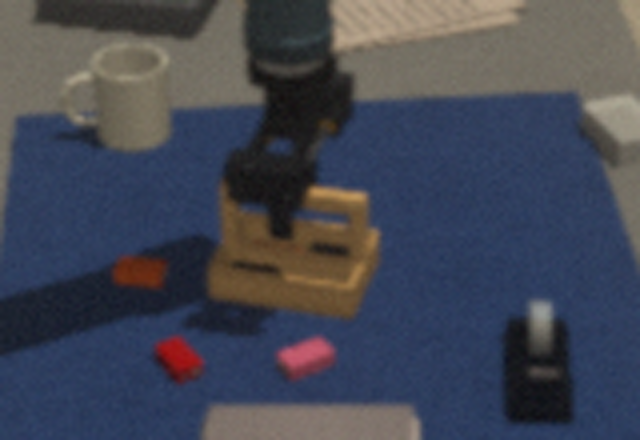

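The near finger (crop 283,215) straddles the bar at about its middle. Closing now.

Call:
arm_command --plan '[{"dx":0,"dy":-0.1,"dz":0,"roll":0,"claw":40},{"dx":0,"dy":-0.1,"dz":0,"roll":0,"claw":24},{"dx":0,"dy":-0.1,"dz":0,"roll":0,"claw":18},{"dx":0,"dy":-0.1,"dz":0,"roll":0,"claw":14},{"dx":0,"dy":-0.1,"dz":0,"roll":0,"claw":5},{"dx":0,"dy":-0.1,"dz":0,"roll":0,"claw":5},{"dx":0,"dy":-0.1,"dz":0,"roll":0,"claw":5},{"dx":0,"dy":-0.1,"dz":0,"roll":0,"claw":5}]' --squeeze 35

```text
t: 4.48
ee_pos: [0.5792, 0.1918, 0.0765]
tool_rot: [-0.001, 0.986, -0.169, 0.0]
force: [0.5, 2.4, 0.4]
width: 0.0137
```

Call:
arm_command --plan '[{"dx":0,"dy":0,"dz":-0.05,"roll":0,"claw":5},{"dx":0,"dy":0,"dz":-0.2,"roll":0,"claw":5},{"dx":0,"dy":0,"dz":-0.5,"roll":0,"claw":5},{"dx":0,"dy":0,"dz":-0.8,"roll":0,"claw":5},{"dx":0,"dy":0,"dz":-1.1,"roll":0,"claw":5},{"dx":0,"dy":0,"dz":-1.3,"roll":0,"claw":5},{"dx":0,"dy":0,"dz":-1.4,"roll":0,"claw":5},{"dx":0,"dy":0,"dz":-1.4,"roll":0,"claw":5}]'

```text
t: 5.15
ee_pos: [0.5794, 0.1914, 0.1121]
tool_rot: [-0.0, 0.986, -0.169, 0.001]
force: [1.3, -0.3, -5.4]
width: 0.0136
```

```bash
python3 - <<'E'
from h import *
st(); s=r.get_state(); print(s['wrist_torque']); p,d=r.capture('side'); cv2.imwrite('pics/s3.png',cv2.resize(p[120:230,170:330,::-1],None,fx=4,fy=4,interpolation=2))
E
```

```text
{'t': 5.15, 'ee_pos': [0.5794, 0.1914, 0.1121], 'tool_rot': [-0.0003, 0.9856, -0.1693, 0.0006], 'force': [1.2702, -0.2974, -5.4085], 'width': 0.0136}
[ 0.01103806 -0.05692988 -0.00180737]
```

View pics/s3.png

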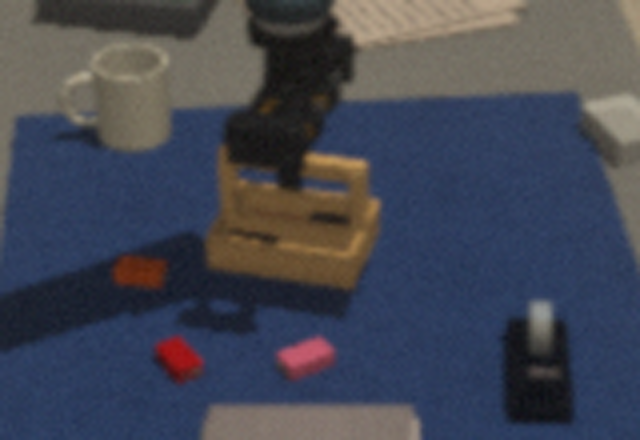

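Call:
arm_command --plan '[{"dx":0,"dy":0,"dz":-0.1,"roll":0,"claw":5},{"dx":0,"dy":0,"dz":-0.4,"roll":0,"claw":5},{"dx":0,"dy":0,"dz":-0.85,"roll":0,"claw":5},{"dx":0,"dy":0,"dz":-1.35,"roll":0,"claw":5},{"dx":0,"dy":0,"dz":-1.9,"roll":0,"claw":5},{"dx":0,"dy":0,"dz":-2.4,"roll":0,"claw":5},{"dx":0,"dy":0,"dz":-2.8,"roll":0,"claw":5},{"dx":0,"dy":0,"dz":-3,"roll":0,"claw":5}]'

```text
t: 5.87
ee_pos: [0.5798, 0.1917, 0.1886]
tool_rot: [-0.001, 0.986, -0.169, 0.001]
force: [0.4, 0.2, -4.4]
width: 0.0134
```

Call:
arm_command --plan '[{"dx":0.05,"dy":0.14,"dz":0,"roll":0,"claw":5},{"dx":0.14,"dy":0.43,"dz":0,"roll":0,"claw":5},{"dx":0.28,"dy":0.86,"dz":0,"roll":0,"claw":5},{"dx":0.47,"dy":1.43,"dz":0,"roll":0,"claw":5},{"dx":0.69,"dy":2.09,"dz":0,"roll":0,"claw":5},{"dx":0.93,"dy":2.85,"dz":0,"roll":0,"claw":5},{"dx":1.18,"dy":3.61,"dz":0,"roll":0,"claw":5},{"dx":1.43,"dy":4.37,"dz":0,"roll":0,"claw":5}]'

```text
t: 6.53
ee_pos: [0.5755, 0.0732, 0.1855]
tool_rot: [0.001, 0.985, -0.17, -0.001]
force: [0.5, 0.2, -4.5]
width: 0.0136
```

Call:
arm_command --plan '[{"dx":0.25,"dy":0.76,"dz":0,"roll":0,"claw":5},{"dx":0.5,"dy":1.52,"dz":0,"roll":0,"claw":5},{"dx":0.75,"dy":2.28,"dz":0,"roll":0,"claw":5},{"dx":1.0,"dy":3.04,"dz":0,"roll":0,"claw":5},{"dx":1.25,"dy":3.8,"dz":0,"roll":0,"claw":5},{"dx":1.5,"dy":4.56,"dz":0,"roll":0,"claw":5},{"dx":1.75,"dy":5.32,"dz":0,"roll":0,"claw":5},{"dx":1.99,"dy":6.08,"dz":0,"roll":0,"claw":5}]'

```text
t: 7.2
ee_pos: [0.5711, -0.0866, 0.1856]
tool_rot: [0.0, 0.985, -0.17, -0.001]
force: [1.1, -0.4, -4.0]
width: 0.0138
```

Call:
arm_command --plan '[{"dx":0.23,"dy":0.7,"dz":0,"roll":-0.2,"claw":5},{"dx":0.42,"dy":1.28,"dz":0,"roll":-0.6,"claw":5},{"dx":0.58,"dy":1.76,"dz":0,"roll":-1.1,"claw":5},{"dx":0.7,"dy":2.14,"dz":0,"roll":-1.6,"claw":5},{"dx":0.78,"dy":2.38,"dz":0,"roll":-2.1,"claw":5},{"dx":0.83,"dy":2.52,"dz":0,"roll":-2.6,"claw":5},{"dx":0.86,"dy":2.62,"dz":0,"roll":-2.9,"claw":5},{"dx":0.87,"dy":2.66,"dz":0,"roll":-3.04,"claw":5}]'

```text
t: 7.87
ee_pos: [0.5693, -0.156, 0.1855]
tool_rot: [0.0, 0.999, -0.038, -0.001]
force: [0.5, 0.3, -4.3]
width: 0.0138
```

```bash
python3 - <<'E'
from h import *
st(); p,d=r.capture('side'); cv2.imwrite('pics/s4.png',cv2.resize(p[150:290,170:330,::-1],None,fx=4,fy=4,interpolation=2))
E
```

```text
{'t': 7.8667, 'ee_pos': [0.5693, -0.156, 0.1855], 'tool_rot': [0.0004, 0.9993, -0.0381, -0.0009], 'force': [0.5332, 0.2555, -4.2827], 'width': 0.0138}
```

View pics/s4.png

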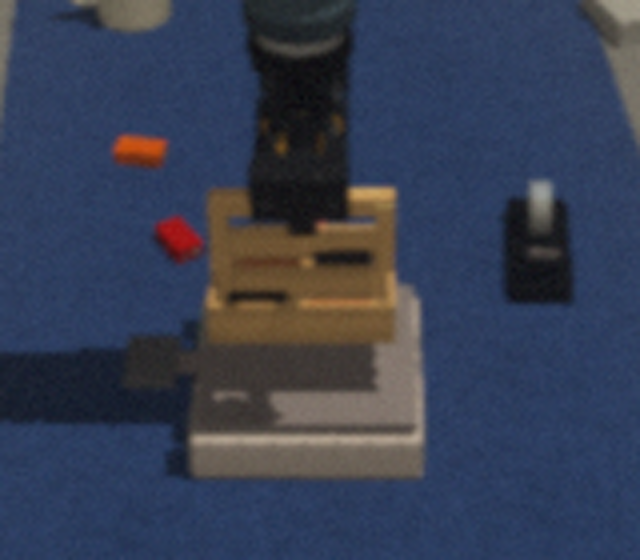

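The caddy hangs level over the scale with its batteries inside. Lowering to just above the platform.

Call:
arm_command --plan '[{"dx":0.03,"dy":-0.05,"dz":0.15,"roll":0,"claw":5},{"dx":0.05,"dy":-0.05,"dz":0.45,"roll":0,"claw":5},{"dx":0.05,"dy":-0.05,"dz":0.85,"roll":0,"claw":5},{"dx":0.05,"dy":-0.05,"dz":1.25,"roll":0,"claw":5},{"dx":0.05,"dy":-0.05,"dz":1.55,"roll":0,"claw":5},{"dx":0.05,"dy":-0.05,"dz":1.75,"roll":0,"claw":5},{"dx":0.05,"dy":-0.05,"dz":1.88,"roll":0,"claw":5},{"dx":0.05,"dy":-0.05,"dz":1.92,"roll":0,"claw":5}]'

```text
t: 8.58
ee_pos: [0.5717, -0.1521, 0.1374]
tool_rot: [-0.0, 0.999, -0.037, -0.001]
force: [-0.7, -0.5, -4.1]
width: 0.0133
```

Call:
arm_command --plan '[{"dx":0,"dy":0,"dz":0.03,"roll":0,"claw":5},{"dx":0,"dy":0,"dz":0.06,"roll":0,"claw":5},{"dx":0,"dy":0,"dz":0.09,"roll":0,"claw":5},{"dx":0,"dy":0,"dz":0.12,"roll":0,"claw":5},{"dx":0,"dy":0,"dz":0.15,"roll":0,"claw":5}]'

```text
t: 9.0
ee_pos: [0.5722, -0.1524, 0.1347]
tool_rot: [0.0, 0.999, -0.037, 0.0]
force: [0.5, -0.0, -4.6]
width: 0.0131
```

Call:
arm_command --plan '[{"dx":0,"dy":0,"dz":0.02,"roll":0,"claw":5},{"dx":0,"dy":0,"dz":0.05,"roll":0,"claw":5},{"dx":0,"dy":0,"dz":0.08,"roll":0,"claw":5},{"dx":0,"dy":0,"dz":0.08,"roll":0,"claw":5}]'

```text
t: 9.33
ee_pos: [0.5721, -0.1522, 0.1325]
tool_rot: [-0.0, 0.999, -0.037, -0.0]
force: [-0.4, 0.0, -3.1]
width: 0.0137
```

```bash
python3 - <<'E'
from h import *
st()
E
```

```text
{'t': 9.3333, 'ee_pos': [0.5721, -0.1522, 0.1325], 'tool_rot': [-0.0, 0.9993, -0.0373, -0.0], 'force': [-0.3669, 0.011, -3.0879], 'width': 0.0137}
```

Contact is beginning; a little further until the weight is taken.

Call:
arm_command --plan '[{"dx":0,"dy":0,"dz":0.02,"roll":0,"claw":5},{"dx":0,"dy":0,"dz":0.04,"roll":0,"claw":5},{"dx":0,"dy":0,"dz":0.04,"roll":0,"claw":5}]'

```text
t: 9.58
ee_pos: [0.5721, -0.1522, 0.1325]
tool_rot: [0.0, 0.999, -0.037, 0.0]
force: [-4.8, 0.4, 6.2]
width: 0.0136
```

Call:
arm_command --plan '[{"dx":0,"dy":0,"dz":-0.02,"roll":0,"claw":14},{"dx":0,"dy":0,"dz":-0.02,"roll":0,"claw":18},{"dx":0,"dy":0,"dz":-0.02,"roll":0,"claw":26},{"dx":0,"dy":0,"dz":-0.02,"roll":0,"claw":36},{"dx":0,"dy":0,"dz":-0.02,"roll":0,"claw":50},{"dx":0,"dy":0,"dz":-0.02,"roll":0,"claw":50},{"dx":0,"dy":0,"dz":-0.2,"roll":0,"claw":50},{"dx":0,"dy":0,"dz":-0.6,"roll":0,"claw":50}]'

```text
t: 10.25
ee_pos: [0.5712, -0.1521, 0.1459]
tool_rot: [-0.0, 0.999, -0.037, -0.001]
force: [-0.2, 0.3, 0.3]
width: 0.0497
```

Call:
arm_command --plan '[{"dx":0,"dy":0,"dz":-0.6,"roll":0,"claw":50},{"dx":0,"dy":0,"dz":-1.4,"roll":0,"claw":50},{"dx":0,"dy":0,"dz":-2.4,"roll":0,"claw":50},{"dx":0,"dy":0,"dz":-3.2,"roll":0,"claw":50},{"dx":0,"dy":0,"dz":-4,"roll":0,"claw":30},{"dx":0,"dy":0,"dz":-4.4,"roll":0,"claw":10},{"dx":0,"dy":0,"dz":-4.6,"roll":0,"claw":0},{"dx":0,"dy":0,"dz":-4.6,"roll":0,"claw":0}]'

```text
t: 10.92
ee_pos: [0.5725, -0.1524, 0.2626]
tool_rot: [0.0, 0.999, -0.037, 0.001]
force: [0.1, 0.4, 0.1]
width: 0.0251
```

```bash
python3 - <<'E'
from h import *
st(); p,d=r.capture('side'); cv2.imwrite('pics/s5.png',cv2.resize(p[150:290,170:330,::-1],None,fx=4,fy=4,interpolation=2))
E
```

```text
{'t': 10.9167, 'ee_pos': [0.5725, -0.1524, 0.2626], 'tool_rot': [0.0002, 0.9993, -0.0374, 0.0009], 'force': [0.1291, 0.3873, 0.0691], 'width': 0.0251}
```

View pics/s5.png

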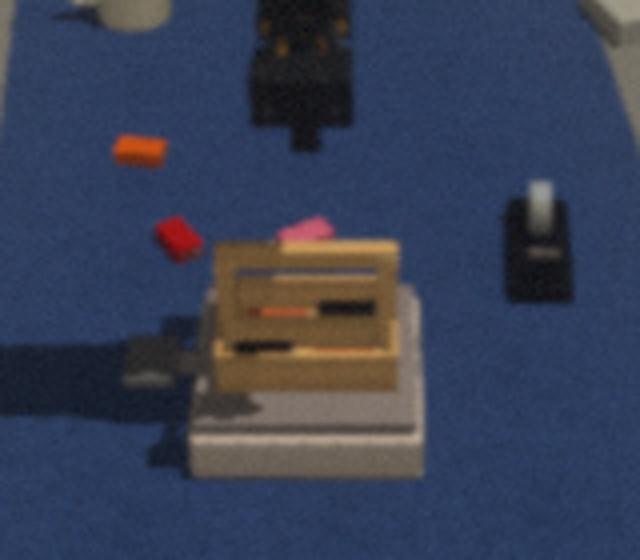

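The caddy stands on the platform, central, with the batteries in it. Now over to the lever pad with the fingers closed.

Call:
arm_command --plan '[{"dx":-0.4,"dy":0,"dz":0,"roll":0,"claw":0},{"dx":-1.2,"dy":0,"dz":0,"roll":0,"claw":0},{"dx":-2.2,"dy":0,"dz":0,"roll":0,"claw":0},{"dx":-3.2,"dy":0,"dz":0,"roll":0,"claw":0},{"dx":-4.1,"dy":0.05,"dz":0,"roll":0,"claw":0},{"dx":-4.7,"dy":0.05,"dz":0,"roll":0,"claw":0},{"dx":-5,"dy":0.05,"dz":0,"roll":0,"claw":0},{"dx":-5,"dy":0.05,"dz":0,"roll":0,"claw":0}]'

```text
t: 11.63
ee_pos: [0.4456, -0.1442, 0.2606]
tool_rot: [-0.0, 0.999, -0.038, -0.001]
force: [1.3, -0.2, 0.9]
width: 0.0004
```

Call:
arm_command --plan '[{"dx":0,"dy":0,"dz":0.6,"roll":0,"claw":0},{"dx":0,"dy":0,"dz":1.6,"roll":0,"claw":0},{"dx":0,"dy":0,"dz":2.8,"roll":0,"claw":0},{"dx":0,"dy":0,"dz":4,"roll":0,"claw":0},{"dx":0,"dy":0,"dz":5.2,"roll":0,"claw":0},{"dx":0,"dy":0,"dz":6.2,"roll":0,"claw":0},{"dx":0,"dy":0,"dz":6.8,"roll":0,"claw":0},{"dx":0,"dy":0,"dz":7,"roll":0,"claw":0}]'

```text
t: 12.3
ee_pos: [0.4465, -0.1434, 0.0835]
tool_rot: [-0.001, 0.999, -0.037, -0.002]
force: [0.0, 0.1, 0.2]
width: 0.0005
```

```bash
python3 - <<'E'
from h import *
st(); p,d=r.capture('side'); cv2.imwrite('pics/s6.png',cv2.resize(p[190:280,160:290,::-1],None,fx=6,fy=6,interpolation=2))
P=cloud('side',d); np.save('s6.npy',P)
for v in range(226,248,2): print(v,[tuple((P[v,u]*1000).astype(int)) for u in range(200,222,5)])
E
```

```text
{'t': 12.3, 'ee_pos': [0.4465, -0.1434, 0.0835], 'tool_rot': [-0.0008, 0.9993, -0.037, -0.0021], 'force': [0.0193, 0.0852, 0.1928], 'width': 0.0005}
226 [(np.int64(431), np.int64(-233), np.int64(176)), (np.int64(446), np.int64(-235), np.int64(177)), (np.int64(460), np.int64(-234), np.int64(176)), (np.int64(474), np.int64(-224), np.int64(166)), (np.int64(483), np.int64(-27), np.int64(4))]
228 [(np.int64(430), np.int64(-229), np.int64(166)), (np.int64(445), np.int64(-229), np.int64(164)), (np.int64(459), np.int64(-229), np.int64(163)), (np.int64(474), np.int64(-233), np.int64(166)), (np.int64(482), np.int64(-30), np.int64(-1))]
230 [(np.int64(429), np.int64(-226), np.int64(156)), (np.int64(444), np.int64(-230), np.int64(158)), (np.int64(459), np.int64(-230), np.int64(157)), (np.int64(473), np.int64(-231), np.int64(157)), (np.int64(484), np.int64(-88), np.int64(37))]
232 [(np.int64(429), np.int64(-232), np.int64(153)), (np.int64(444), np.int64(-227), np.int64(148)), (np.int64(458), np.int64(-229), np.int64(149)), (np.int64(473), np.int64(-232), np.int64(150)), (np.int64(483), np.int64(-
[... 987 characters left out ...]
16), np.int64(-104), np.int64(3)), (np.int64(436), np.int64(-160), np.int64(51)), (np.int64(452), np.int64(-157), np.int64(48)), (np.int64(467), np.int64(-155), np.int64(45)), (np.int64(483), np.int64(-171), np.int64(57))]
244 [(np.int64(416), np.int64(-112), np.int64(2)), (np.int64(436), np.int64(-165), np.int64(47)), (np.int64(452), np.int64(-170), np.int64(50)), (np.int64(465), np.int64(-111), np.int64(-2)), (np.int64(483), np.int64(-180), np.int64(57))]
246 [(np.int64(415), np.int64(-116), np.int64(-2)), (np.int64(436), np.int64(-171), np.int64(44)), (np.int64(451), np.int64(-172), np.int64(43)), (np.int64(465), np.int64(-131), np.int64(6)), (np.int64(483), np.int64(-189), np.int64(57))]
```

View pics/s6.png

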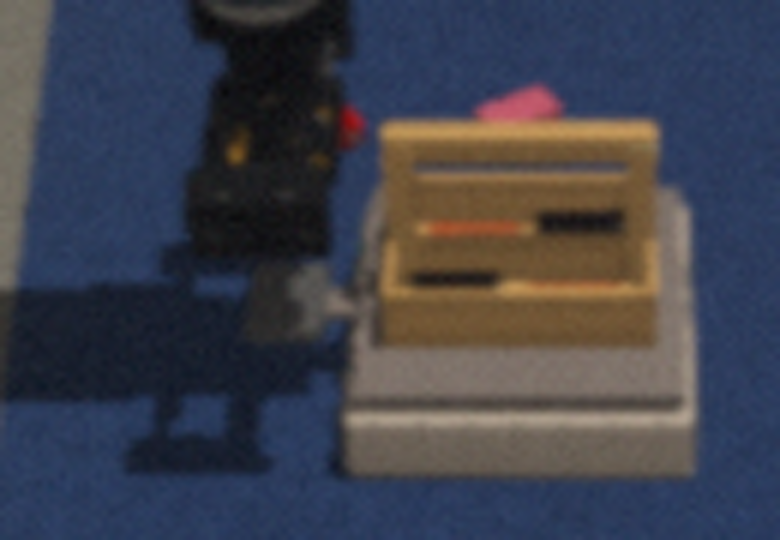

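The gripper hangs over the pad (crop 285,300), clear of the caddy. Descending to contact.

Call:
arm_command --plan '[{"dx":0,"dy":0,"dz":0.3,"roll":0,"claw":0},{"dx":0,"dy":0,"dz":0.6,"roll":0,"claw":0},{"dx":0,"dy":0,"dz":0.9,"roll":0,"claw":0},{"dx":0,"dy":0,"dz":1.1,"roll":0,"claw":0},{"dx":0,"dy":0,"dz":1.2,"roll":0,"claw":0},{"dx":0,"dy":0,"dz":1.2,"roll":0,"claw":0}]'

```text
t: 12.85
ee_pos: [0.4471, -0.1442, 0.0561]
tool_rot: [-0.0, 0.999, -0.037, -0.0]
force: [-0.1, 0.4, 0.1]
width: 0.0004
```

Call:
arm_command --plan '[{"dx":0,"dy":0,"dz":0.06,"roll":0,"claw":0},{"dx":0,"dy":0,"dz":0.12,"roll":0,"claw":0},{"dx":0,"dy":0,"dz":0.18,"roll":0,"claw":0},{"dx":0,"dy":0,"dz":0.24,"roll":0,"claw":0},{"dx":0,"dy":0,"dz":0.24,"roll":0,"claw":0}]'

```text
t: 13.27
ee_pos: [0.4474, -0.1443, 0.0504]
tool_rot: [0.0, 0.999, -0.037, 0.0]
force: [0.2, -0.9, 2.5]
width: 0.0008
```

Call:
arm_command --plan '[{"dx":0,"dy":0,"dz":0.08,"roll":0,"claw":0},{"dx":0,"dy":0,"dz":0.16,"roll":0,"claw":0},{"dx":0,"dy":0,"dz":0.24,"roll":0,"claw":0},{"dx":0,"dy":0,"dz":0.32,"roll":0,"claw":0},{"dx":0,"dy":0,"dz":0.32,"roll":0,"claw":0},{"dx":0,"dy":0,"dz":0.32,"roll":0,"claw":0}]'

```text
t: 13.77
ee_pos: [0.4473, -0.1443, 0.0424]
tool_rot: [0.0, 0.999, -0.037, -0.0]
force: [-1.0, -1.3, 4.9]
width: 0.0003
```

```bash
cat > pad.py <<'E'
from h import *
st()
Z=[]
for c in('side',)*3+('top',):
    p,d=r.capture(c); P=cloud(c,d); st()
    # scale frame
    a=np.radians(-4.3); o=np.array([.5715,-.1535]); q=P.reshape(-1,3); w=q[:,:2]-o
    x=w@[np.cos(a),np.sin(a)]; y=w@[-np.sin(a),np.cos(a)]
    m=(x>-.144)&(x<-.106)&(abs(y)<.026)&(q[:,2]>.015)&(q[:,2]<.06)
    if m.sum()>5:
        f=np.polyfit(x[m]+.125,q[m,2],1); print(c,m.sum(),'slope',f[0].round(3),'z@c',f[1].round(4),np.median(q[m,2]).round(4))
E
python3 pad.py
```

```text
{'t': 13.7667, 'ee_pos': [0.4473, -0.1443, 0.0424], 'tool_rot': [0.0001, 0.9993, -0.0374, -0.0001], 'force': [-0.9972, -1.2856, 4.8832], 'width': 0.0003}
{'t': 13.8167, 'ee_pos': [0.4473, -0.1443, 0.0425], 'tool_rot': [0.0, 0.9993, -0.0374, -0.0], 'force': [-1.1694, -0.0174, 5.3009], 'width': 0.0004}
side 31 slope 0.092 z@c 0.0414 0.0415
{'t': 13.8667, 'ee_pos': [0.4473, -0.1443, 0.0425], 'tool_rot': [0.0001, 0.9993, -0.0374, 0.0], 'force': [-1.3666, -0.0694, 4.4165], 'width': 0.0005}
side 33 slope 0.105 z@c 0.0408 0.0405
{'t': 13.9167, 'ee_pos': [0.4473, -0.1443, 0.0426], 'tool_rot': [0.0001, 0.9993, -0.0374, 0.0], 'force': [-1.6809, 0.2422, 3.9446], 'width': 0.0004}
side 39 slope 0.104 z@c 0.0401 0.04
{'t': 13.9667, 'ee_pos': [0.4473, -0.1443, 0.0425], 'tool_rot': [0.0, 0.9993, -0.0374, 0.0], 'force': [-0.5392, 0.6689, 4.5267], 'width': 0.0005}
```

Call:
arm_command --plan '[{"dx":0,"dy":0,"dz":0.04,"roll":0,"claw":0},{"dx":0,"dy":0,"dz":0.08,"roll":0,"claw":0},{"dx":0,"dy":0,"dz":0.12,"roll":0,"claw":0},{"dx":0,"dy":0,"dz":0.15,"roll":0,"claw":0},{"dx":0,"dy":0,"dz":0.15,"roll":0,"claw":0},{"dx":0,"dy":0,"dz":0.15,"roll":0,"claw":0}]'

```text
t: 14.47
ee_pos: [0.4475, -0.1443, 0.0388]
tool_rot: [0.0, 0.999, -0.037, 0.0]
force: [-0.5, -0.1, 6.8]
width: 0.0004
```

```bash
python3 pad.py; python3 - <<'E'
from h import *
p,d=r.capture('side'); cv2.imwrite('pics/s7.png',cv2.resize(p[190:280,160:290,::-1],None,fx=6,fy=6,interpolation=2))
p,d=r.capture('top'); P=cloud('top',d)
m=(P[...,2]>.15)&(P[...,2]<.17)&(P[...,0]>.49)&(P[...,0]<.66)&(P[...,1]>-.2)&(P[...,1]<-.11)
print('bar',cv2.minAreaRect((P[m][:,:2]*1000).astype(np.float32)))
m=(P[...,2]>.085)&(P[...,2]<.17)&(P[...,0]>.49)&(P[...,0]<.66)&(P[...,1]>-.23)&(P[...,1]<-.08)
print('caddy',cv2.minAreaRect((P[m][:,:2]*1000).astype(np.float32)),np.median(P[m][:,2]))
F=[]
for _ in range(5): r.capture('side'); F.append(r.get_state()['force'])
print(np.mean(F,0))
E
```

```text
{'t': 14.4667, 'ee_pos': [0.4475, -0.1443, 0.0388], 'tool_rot': [0.0001, 0.9993, -0.0374, 0.0002], 'force': [-0.5316, -0.1387, 6.8134], 'width': 0.0004}
{'t': 14.5167, 'ee_pos': [0.4475, -0.1442, 0.0389], 'tool_rot': [0.0001, 0.9993, -0.0374, 0.0002], 'force': [-1.1561, -0.1159, 6.3955], 'width': 0.0007}
side 31 slope 0.088 z@c 0.0366 0.0369
{'t': 14.5667, 'ee_pos': [0.4475, -0.1443, 0.0389], 'tool_rot': [0.0001, 0.9993, -0.0374, 0.0002], 'force': [-0.3326, -0.0608, 6.835], 'width': 0.0007}
side 34 slope 0.217 z@c 0.0363 0.0358
{'t': 14.6167, 'ee_pos': [0.4475, -0.1443, 0.0389], 'tool_rot': [0.0001, 0.9993, -0.0374, 0.0002], 'force': [-0.6612, 0.0185, 6.5252], 'width': -0.0}
side 37 slope 0.149 z@c 0.0357 0.0363
{'t': 14.6667, 'ee_pos': [0.4475, -0.1443, 0.0389], 'tool_rot': [0.0001, 0.9993, -0.0374, 0.0002], 'force': [-1.2193, -0.1776, 6.0485], 'width': 0.0003}
bar ((570.2815551757812, -152.06263732910156), (15.300135612487793, 137.6559295654297), 85.0896987915039)
caddy ((571.2713623046875, -152.2572479248047), (100.56311798095703, 139.80807495117188), 85.703369140625) 0.09567204458722356
[-0.90154291 -0.31160973  5.77767441]
```

View pics/s7.png

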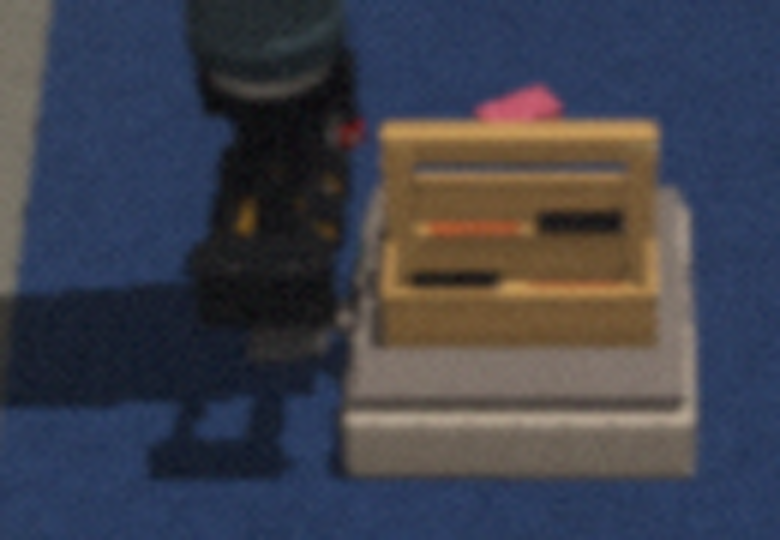

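The pad's centre has sunk about 13 mm under roughly 6.3 N, which is half-way. The caddy is within 1.5 mm of the platform's centre and level, with its batteries aboard. Handing in.

```bash
python3 -c "
from h import *
print(r.finish_job()); st()"
```

```text
the job is handed in; nothing more can be done
None
the job is handed in; nothing more can be done
```

The caddy is on the scale's platform, released, and the lever is held at about half of its stroke. I handed the job in at about 15 s of the 59 s allowed.

**Caddy:** I lifted it by its bar, carried it level and set it down gently. The last depth check put its centre about 1.5 mm from the platform's centre and in line with the scale. In the last picture it stands level with four batteries visible in the tray.

**Lever:** The closed fingers press on the middle of the pad. The fingertips are at z = 38.9 mm and the depth images show the pad's centre about 13 mm down, with half-way at 12.6 mm. The push reads 5.8–6.8 N. Together these give an angle of about 0.15 rad, and the lever never went near the bottom stop.

**Checks that disagreed:** The pad's slope measured from depth was noisy, at 0.09, 0.22 and 0.15 in three readings. I relied on the pad height, fingertip height and force instead, which agree with one another. The top camera gave no pad reading.

My moves stayed clear of the mug, the pen cup and the tape dispenser. I did not measure their positions again at the end.

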